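# Seat the platter of a saucing turntable on its drive pin

## Task

The white platter of the saucing turntable sits raised because its notch is not over the drive pin on the rim of the base. With a fingertip against one of its upright pegs, push the platter round until the notch lines up with the pin, then press the platter down until it is fully home and leave it there. Never lift the platter, and leave the bowl, the shaker and the sauce bottle where they stand.

Things in the scene. Friction and masses are not known exactly. Their poses are not given: they have to be found in the camera images.
- base: the turntable's fixed round base, dark steel drum 230 mm in diameter, open at the top, rim 15 mm wide and 71 mm high; a black switch box 30 mm deep on the side opposite the pin. Origin on the table on the drum's axis, z up, +x towards the drive pin. Fixed.
- pin (a point): top of the drive pin: a round-topped steel bar 12 mm thick lying radially across the rim of the base and reaching inwards under the platter's edge (from 80 to 112 mm from the axis). This point is 98 mm from the axis, 76.5 mm above the table; only the part beyond the platter's edge shows while the platter is raised.
- platter: loose white plastic disc 190 mm wide, 8 mm thick, 0.3 kg, one straight open notch in its edge, 18 mm wide, 19 mm deep; a central stub below turns in a socket of the base. Origin at the centre of its underside (stub not counted), z up, +x to the notch. Underside 78 mm above the table when raised, 68 mm when home. Turns either way at about 2 N on a peg and stays where it is left.
- carrier (a joint): how far the three hidden rubber pads that carry the platter have been pushed down: 0 raised, 0.010 m fully home. They slide stiffly and stay where left: about 6 to 10 N downwards near the platter's middle sinks it if the notch is over the pin; otherwise the pin stops that edge after 1.5 mm and the platter only tips a little.
- notch (a point): point on the platter's underside plane at the mouth of the notch, on the notch's middle line, 98 mm from the axis; it lies over point pin when lined up. The pin's round top guides the notch in when it is within about 4 degrees.
- peg0 (a point): centre of the top of an upright round peg on the platter, 16 mm in diameter, standing 24 mm above the platter's top, 62 mm from the axis, 60 degrees anticlockwise (seen from above) from the notch. The three pegs stop a bowl from sliding and are fixed to the platter.
- peg1 (a point): centre of the top of an upright round peg on the platter, 16 mm in diameter, standing 24 mm above the platter's top, 62 mm from the axis, 180 degrees anticlockwise (seen from above) from the notch. The three pegs stop a bowl from sliding and are fixed to the platter.
- peg2 (a point): centre of the top of an upright round peg on the platter, 16 mm in diameter, standing 24 mm above the platter's top, 62 mm from the axis, 300 degrees anticlockwise (seen from above) from the notch. The three pegs stop a bowl from sliding and are fixed to the platter.
- bowl: loose empty brown paper bowl, 150 mm across the rim, 60 mm high, a bystander on the robot's left. Origin at the centre of its underside.
- shaker: loose steel spice shaker with black top, 49 mm in diameter, 82 mm high, a bystander on the robot's left. Origin at the centre of its underside.
- sauce: loose white squeeze bottle, 58 mm in diameter, 190 mm high, a bystander on the robot's right. Origin at the centre of its underside.
Mind the look-alikes: they are no part of the job. Of the things that look like the platter, the middle-sized one is meant.

How it is judged:
At the end, for the whole second after the job is handed in: The platter lies level (within 1.4 degrees) and at rest on the base, its underside less than 70.5 mm above the table (fully home is 68 mm), centred within 4 mm, with the notch within 7 mm of the drive pin (z of platter in the frame of base between 0.062 and 0.0705 m and horizontal distance between notch and pin below 0.007 m and horizontal distance between platter and base below 0.004 m and angle between platter's own z axis and vertical below 0.025 rad and linear speed of platter below 0.01 m/s and angular speed of platter below 0.1 rad/s); the robot touches nothing.
It fails at once if the platter is lifted (more than 6 mm above its raised height) or tipped by more than 8 degrees (z of platter in the frame of base above 0.084 m or angle between platter's own z axis and vertical above 0.14 rad).
It fails at once if the bowl is moved more than 25 mm, lifted or tipped (distance of bowl from where it was at the start of the episode above 0.025 m or angle between bowl's own z axis and vertical above 0.3 rad).
It fails at once if the shaker is moved more than 25 mm, lifted or tipped (distance of shaker from where it was at the start of the episode above 0.025 m or angle between shaker's own z axis and vertical above 0.3 rad).
It fails at once if the sauce bottle is moved more than 25 mm, lifted or tipped (distance of sauce from where it was at the start of the episode above 0.025 m or angle between sauce's own z axis and vertical above 0.3 rad).
It also fails if it takes over 48 s, if anything falls off the work surface, if the arm or the gripper's body presses on something with over 40 N, if the wrist force passes 120 N, or if a joint passes its speed limit or range.

## Robot

A 7-joint arm with a two-finger parallel gripper is mounted at the origin on the work surface. World frame = base frame: x ahead of the robot, y to its left, z up, the work surface at z = 0. Lengths are in m, angles in rad, forces in N, time in s.
With the tool pointing down it reaches from about 0.4 to 0.9 m from the base axis. Payload 5.6 kg.
Tool frame: the origin (TCP) lies midway between the tips of the shut fingers; the grasp point (between the pads) lies 19 mm behind it; y points along the fingers, z is the direction in which the jaws open and shut, and the axes are right-handed (so a half turn about y gives the same grasp; the last joint's range is limited). The gripper opens to 92 mm and grips with 3 to 60 N. Pads are 20 mm wide; open, the fingers measure 128 mm over their backs; the gripper's body (75 mm by 189 mm) begins 69 mm behind the grasp point.
Start: joints at [-1.362, 0.468, -0.012, 1.603, 0.006, 1.071, -0.056], TCP at [0.162, 0.629, 0.18] pointing down, gripper open.
Joint ranges: [-2.53, 2.53], [-0.31, 2.02], [-1.57, 1.55], [0.28, 2.44], [-1.29, 4.43], [0.15, 1.84], [-2.92, 2.92]. Speed limits (rad/s): [2.57, 2.57, 3.14, 3.14, 3.14, 3.14, 3.14].

## Interface

Orientations are given as a 3x3 rotation matrix whose columns are the frame's x, y, z axes.
In Python, from station import env, effector, solver, viewer, workorder, search_frame, tip_of gives the robot as it stands. Calls block until the motion is done:
- env.reach(position, orientation): joint-space move of the TCP to a pose.
- env.movel(position, frame=None, rate=0.15): straight line of the TCP; frame=None keeps the orientation; rate is the mean speed in m/s.
- env.goto_joints(angles): joint-space move.
- effector.release() and effector.grasp(squeeze=None): open the fingers fully, or close them until they stop; squeeze is the grip in N (None keeps the last).
- env.pause(seconds).
- solver.inverse_kinematics(position, orientation): joint angles nearest the present ones, or None.
- env.sense(): the state.
- viewer.read_camera(name): name is "scene" or "top" or "wrist"; returns (picture, depth): 400x640x3 uint8, red, green, blue; 400x640 float32, m along the optical axis (not along the pixel's ray), 0 where there is no reading.
- viewer.camera_info(name): a dict with "intrinsics" (3x3 intrinsics, pixels), "eye" and "rotation" of the camera in the world; the wrist camera has in their place "T_tool_cam" (4x4, takes a point from camera to tool coordinates, whose origin is the TCP and whose axes are the tool frame's). Camera axes: x right, y up, looking along -z (the intrinsics and any distortion apply to the point x, -y, -z); pixel columns grow to the right and rows downward; lengths in m; the calibration is good to about 2 mm. A picture is of the moment at which its call begins: read the wrist's pose just before it. camera_info takes no time and is no camera call.
A pose or a line that the arm cannot do raises env.PlanningError and nothing moves.
- workorder.finish_job(): hands the job in, once; it reports no verdict.
Trained networks look in the newest picture that a camera, given by its name, has taken for a name from the list of things; names that differ only in an ending like _2 or _b are one class to them, and where a whole thing is asked for, a point or a joint stands for the part that bears it (a point fixed in the world has none). Each returns a list of dicts, best first, with "score" (0 to 1); they miss things now and then, are a little off and sometimes report something else, mostly with a low value. They report only what shows in the picture. A call takes as long as a camera call. They do not tell look-alikes from the thing itself.
- search_frame(camera, name): "at" ([x, y, z] in m, in world coordinates, good to about 4 mm: the middle of the surface that is visible of it).
- tip_of(camera, name): "at" ([x, y, z] in m, in world coordinates, good to about 4 mm: a listed point, or the origin of a listed thing).
The state is a dict: "t": time; "joint_positions": joint angles; "joint_velocities": joint speeds; "tau": joint torques, N m; "ee_pos": TCP position; "tcp_rot": TCP orientation; "wrist_force": force on the tool from outside, world axes, zero at the start; "moment": the same for the moment, N m; "gripper_width": finger opening in m.
Only numpy, scipy, OpenCV 4.12 (cv2) and the standard library are available. Lean on these libraries where they do the work, as an engineer would, in place of code of your own. Each camera call takes 0.05 s, during which the arm holds its last target.

## Working session

There is one attempt and no reset: what is moved stays moved. The work goes in short steps, each a Python script; the robot and the scene stay as the last script left them, time stands still between calls to the robot, and variables do not carry over. Pictures are saved under pics/ and viewed, and the job is handed in when it is done.

```bash
mkdir -p pics; python3 - <<'E'
from station import env, effector, solver, viewer, workorder, search_frame, tip_of
import cv2
for c in ["scene","top","wrist"]:
    p,d=viewer.read_camera(c); cv2.imwrite(f"pics/{c}0.png",p[:,:,::-1])
    i=viewer.camera_info(c); print(c,{k:v.round(3).tolist() if hasattr(v,'round') else v for k,v in i.items()})
    for n in ["base","platter","pin","notch","peg0","peg1","peg2","bowl","shaker","sauce"]:
        try: print(n,[(r["score"],[round(float(x),3) for x in r["at"]]) for r in tip_of(c,n)[:4]])
        except Exception as e: print(n,e)
s=env.sense(); print(s["t"],s["ee_pos"],s["tcp_rot"],s["gripper_width"])
E
```

```text
scene {'intrinsics': [[429.124, 0.0, 317.825], [0.0, 429.124, 192.314], [0.0, 0.0, 1.0]], 'eye': [1.107, 0.191, 0.958], 'rotation': [[-0.388, -0.784, 0.484], [0.922, -0.336, 0.195], [0.01, 0.522, 0.853]]}
base []
platter [(0.87, [0.553, 0.077, 0.08]), (0.77, [0.771, -0.19, 0.065]), (0.68, [0.483, -0.143, 0.036])]
pin [(0.94, [0.656, 0.082, 0.076])]
notch [(0.9, [0.628, -0.2, 0.067]), (0.8, [0.461, 0.052, 0.08]), (0.8, [0.501, -0.213, 0.03]), (0.45, [0.471, 0.351, 0.0])]
peg0 [(0.93, [0.615, 0.092, 0.111]), (0.93, [0.734, -0.272, 0.113]), (0.88, [0.513, 0.122, 0.109]), (0.88, [0.471, -0.102, 0.057])]
peg1 [(0.93, [0.615, 0.092, 0.111]), (0.93, [0.734, -0.272, 0.113]), (0.88, [0.513, 0.122, 0.109]), (0.88, [0.471, -0.102, 0.057])]
peg2 [(0.93, [0.615, 0.092, 0.111]), (0.93, [0.734, -0.272, 0.113]), (0.88, [0.513, 0.122, 0.109]), (0.88, [0.471, -0.102, 0.057])]
bowl [(0.85, [0.471, 0.35, 0.006])]
shaker [(0.57, [0.653, 0.393, -0.002])]
sauce [(0.75, [0.628, -0.409, -0.003])]
top {'intrinsics': [[396.085, 0.0, 318.087], [0.0, 396.085, 198.629], [0.0, 0.0, 1.0]], 'eye': [0.375, 0.006, 1.2
[... 657 characters left out ...]
7, 0.114]), (0.92, [0.527, -0.154, 0.053]), (0.75, [0.616, 0.09, 0.107])]
bowl [(0.74, [0.653, 0.085, 0.073])]
shaker [(0.69, [0.649, 0.395, -0.0])]
sauce [(0.65, [0.624, -0.407, -0.003])]
wrist {'intrinsics': [[343.022, 0.0, 321.26], [0.0, 343.022, 200.279], [0.0, 0.0, 1.0]], 'T_tool_cam': [[-0.0, -0.971, -0.24, -0.068], [0.0, 0.24, -0.971, -0.204], [1.0, -0.0, 0.0, 0.001], [0.0, 0.0, 0.0, 1.0]]}
base []
platter []
pin []
notch []
peg0 []
peg1 []
peg2 []
bowl []
shaker []
sauce []
1.65 [0.16198995 0.62947521 0.18039932] [[ 9.68445550e-01  5.60546446e-05  2.49225227e-01]
 [-2.49225226e-01 -3.07971942e-05  9.68445551e-01]
 [ 6.19613089e-05 -9.99999998e-01 -1.58551742e-05]] 0.09180588208827245
```

View pics/scene0.png

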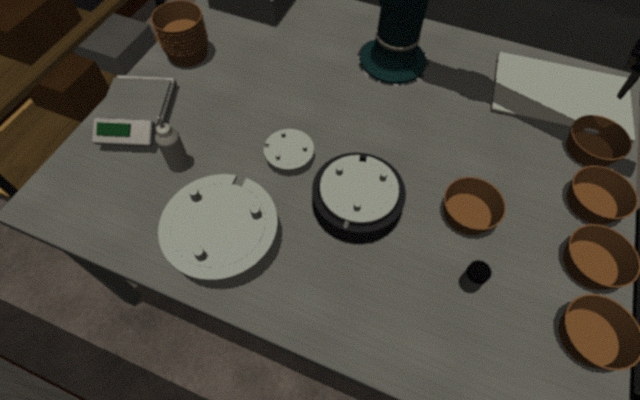

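View pics/top0.png

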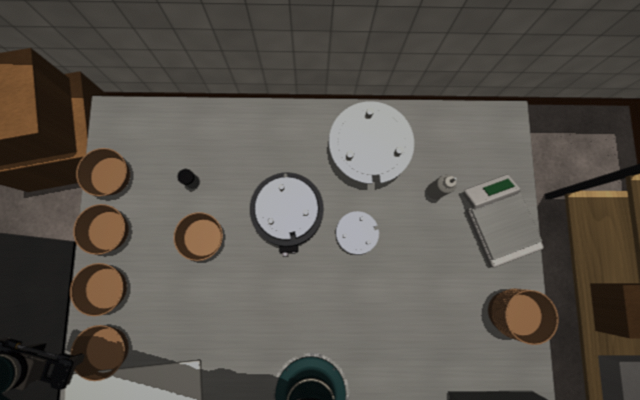

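The scene view shows the middle-sized platter in its dark drum at about (358,190), with the pin at (347,225) and the notch at (363,158). The top view agrees: drum at (286,210), pin at (285,177), notch at (292,234). So the platter needs about half a turn. I'll refine the geometry with depth and check the arm can follow the arcs.

```bash
cat > h.py <<'E'
from station import env, effector, solver, viewer, workorder, search_frame, tip_of
import numpy as np, cv2
def cloud(c):
    s=env.sense(); p,d=viewer.read_camera(c); i=viewer.camera_info(c); K=i["intrinsics"]
    v,u=np.mgrid[:400,:640]; X=np.stack([(u-K[0,2])/K[0,0]*d,-(v-K[1,2])/K[1,1]*d,-d],-1)
    if "eye" in i: W=X@np.array(i["rotation"]).T+i["eye"]
    else:
        T=i["T_tool_cam"]; W=(X@T[:3,:3].T+T[:3,3])@np.array(s["tcp_rot"]).T+s["ee_pos"]
    W[d<=0]=np.nan
    return p,W
def platter(c,c0=(0.555,0.078),zt=0.086):
    p,W=cloud(c); r=np.hypot(W[...,0]-c0[0],W[...,1]-c0[1])
    m=(r<0.125)&(abs(W[...,2]-zt)<0.006)&(p.min(-1)>90)
    pts=W[m]; (x,y),R=cv2.minEnclosingCircle(pts[:,:2].astype(np.float32))
    return p,W,m,pts,(x,y,R)
def rot(th,s=1):
    "tool x = s*tangential, y down, z = x cross y"
    x=s*np.array([-np.sin(th),np.cos(th),0]); y=np.array([0,0,-1.]); return np.stack([x,y,np.cross(x,y)],1)
E
python3 - <<'E'
from h import *
for c in ["scene","top"]:
    p,W,m,pts,ci=platter(c); print(c,m.sum(),np.round(ci,4),np.nanmedian(pts[:,2]))
    ctr=np.array(ci[:2])
    for n in ["pin","notch","peg0"]:
        for r in tip_of(c,n):
            a=np.array(r["at"]); dd=a[:2]-ctr
            if np.hypot(*dd)<.13: print(n,a.round(4),round(float(np.hypot(*dd)),4),round(float(np.degrees(np.arctan2(dd[1],dd[0]))),1))
    q=cv2.resize(p,None,fx=1,fy=1); 
    v,u=np.where(m); q=p[v.min()-25:v.max()+25,u.min()-25:u.max()+25]; cv2.imwrite(f"pics/{c}1.png",cv2.resize(q,None,fx=4,fy=4,interpolation=2)[:,:,::-1])
# IK feasibility
C=np.array([.555,.079])
for s in (1,-1):
  row=[]
  for th in range(-180,181,15):
    t=np.radians(th); q=solver.inverse_kinematics([C[0]+.062*np.cos(t),C[1]+.062*np.sin(t),.094],rot(t,s))
    row.append((th,None if q is None else round(float(q[6]),2)))
  print(s,row)
print(env.sense()["t"])
E
```

```text
scene 3870 [0.5568 0.0757 0.0962] 0.08433400997417229
pin [0.6571 0.0848 0.0777] 0.1007 5.2
notch [0.4593 0.0561 0.0746] 0.0995 -168.6
peg0 [0.5349 0.0143 0.1108] 0.0652 -109.6
peg0 [0.5124 0.1192 0.107 ] 0.0622 135.6
peg0 [0.6144 0.091  0.1065] 0.0596 14.9
top 2861 [0.557  0.0758 0.0955] 0.08551947703763596
pin [0.6533 0.0818 0.0758] 0.0965 3.6
peg0 [0.6172 0.0895 0.1092] 0.0617 12.9
peg0 [0.513  0.1171 0.1136] 0.0604 136.8
peg0 [0.5382 0.0142 0.1092] 0.0644 -107.0
1 [(-180, 0.03), (-165, 0.32), (-150, 0.61), (-135, 0.89), (-120, 1.17), (-105, 1.44), (-90, 1.69), (-75, 1.93), (-60, 2.15), (-45, 2.34), (-30, 2.54), (-15, 2.74), (0, 2.22), (15, -2.28), (30, -2.04), (45, -1.8), (60, -1.55), (75, -1.3), (90, -1.49), (105, -1.27), (120, -1.04), (135, -0.78), (150, -0.52), (165, -0.25), (180, 0.03)]
-1 [(-180, 2.16), (-165, -2.24), (-150, -1.94), (-135, -1.65), (-120, -1.37), (-105, -1.27), (-90, -1.16), (-75, -0.99), (-60, -0.75), (-45, -0.52), (-30, -0.29), (-15, -0.07), (0, 0.15), (15, 0.36), (30, 0.57), (45, 0.77), (60, 0.97), (75, 1.18), (90, 1.4), (105, 1.62), (120, 1.85), (135, 2.11), (150, 2.37), (165, 2.65), (180, 2.16)]
2.05
```

```bash
cat >> h.py <<'E'
C=np.array([.557,.0757])
def pose(thd,off,z,r=.062,s=-1):
    t=np.radians(thd); p=C+r*np.array([np.cos(t),np.sin(t)])-off*np.array([-np.sin(t),np.cos(t)])
    return np.array([*p,z]),rot(t,s)
def st(m=""):
    s=env.sense(); print(m,round(s["t"],2),np.round(s["ee_pos"],4),np.round(s["wrist_force"],1))
    return s
E
python3 - <<'E'
from h import *
effector.grasp(10)
env.reach(*pose(-108,.034,.2)); st("above")
p,W=cloud("wrist"); cv2.imwrite("pics/w1.png",p[:,:,::-1])
print([ (r["score"],np.round(r["at"],4)) for n in ("pin","peg0","platter") for r in tip_of("wrist",n)])
env.movel(pose(-108,.034,.098)[0],rate=.08); st("down")
env.movel(pose(-108,.022,.098)[0],rate=.05); st("near")
t=-108
for a in (-100,-92,-84):
    env.movel(*pose(a,.018,.098),rate=.05); st(a)
p,W=cloud("top"); cv2.imwrite("pics/top2.png",cv2.resize(p[100:300,180:420],None,fx=3,fy=3)[:,:,::-1])
for n in ("peg0","notch"):
  for r in tip_of("top",n):
    d=np.array(r["at"])[:2]-C
    if np.hypot(*d)<.12: print(n,np.round(r["at"],4),round(float(np.degrees(np.arctan2(d[1],d[0]))),1))
E
```

```text
above 5.85 [0.5056 0.0281 0.1998] [-0.7  1.4  0.3]
[(0.69, array([0.6528, 0.0821, 0.0776])), (0.9, array([ 0.4757, -0.1001,  0.0539])), (0.81, array([0.5112, 0.1232, 0.1114])), (0.73, array([ 0.5339, -0.1566,  0.0536])), (0.72, array([0.6134, 0.0931, 0.1078])), (0.63, array([ 0.4536, -0.1748,  0.0613])), (0.59, array([0.5389, 0.0188, 0.1127])), (0.97, array([0.5527, 0.0794, 0.0751])), (0.92, array([ 0.4814, -0.1472,  0.0333]))]
down 7.47 [0.5059 0.0273 0.0984] [-0.3 -0.8  0.9]
near 7.87 [0.5173 0.0232 0.0981] [-0.7 -0.5 -0.4]
-100 8.28 [0.5282 0.0177 0.0979] [0.4 0.3 0.2]
-92 8.61 [0.5364 0.0145 0.0979] [-0.3  0.5  0.1]
-84 8.94 [0.5451 0.0122 0.0979] [-0.4 -0.2  0.1]
peg0 [0.6145 0.0894 0.1077] 13.4
peg0 [0.5365 0.0171 0.1082] -109.3
peg0 [0.513  0.1194 0.1107] 135.2
notch [0.4536 0.054  0.0735] -168.1
```

View pics/top2.png

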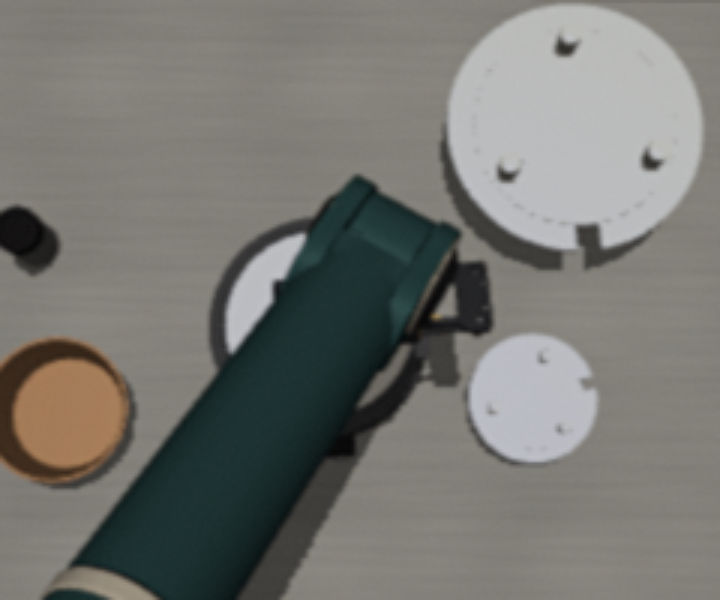

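View pics/w1.png

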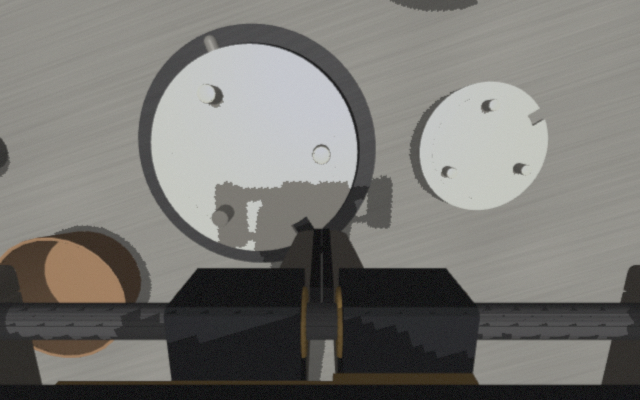

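```bash
cat >> h.py <<'E'
def look(c,name):
    p,W=cloud(c); cv2.imwrite(f"pics/{name}.png",p[:,:,::-1])
    for n in ("peg0","notch","pin"):
      for r in tip_of(c,n):
        d=np.array(r["at"])[:2]-C
        if np.hypot(*d)<.12: print(c,n,round(r["score"],2),np.round(r["at"],4),round(float(np.hypot(*d)),4),round(float(np.degrees(np.arctan2(d[1],d[0]))),1))
    return p,W
E
python3 - <<'E'
from h import *
look("wrist","w2"); look("scene","s2"); st()
E
```

```text
wrist peg0 0.88 [0.5386 0.0202 0.1119] 0.0585 -108.3
wrist peg0 0.72 [0.5115 0.1214 0.1116] 0.0645 134.9
wrist peg0 0.64 [0.6125 0.0919 0.1068] 0.0578 16.3
wrist pin 0.98 [0.6545 0.0837 0.0758] 0.0978 4.7
scene peg0 0.84 [0.5346 0.0134 0.1109] 0.0662 -109.8
scene peg0 0.77 [0.5118 0.121  0.1118] 0.064 134.9
scene peg0 0.59 [0.6151 0.0923 0.1095] 0.0604 15.9
scene notch 0.82 [0.4618 0.0539 0.0769] 0.0977 -167.1
scene pin 0.62 [0.6548 0.0873 0.0748] 0.0985 6.8
 9.49 [0.5455 0.0122 0.098 ] [-0.9  0.5 -0.2]
```

View pics/w2.png

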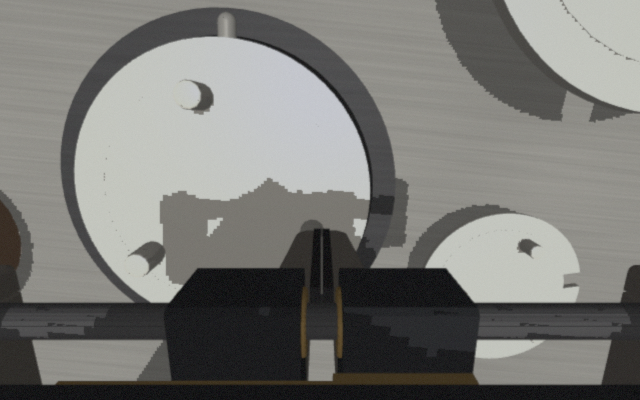

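View pics/s2.png

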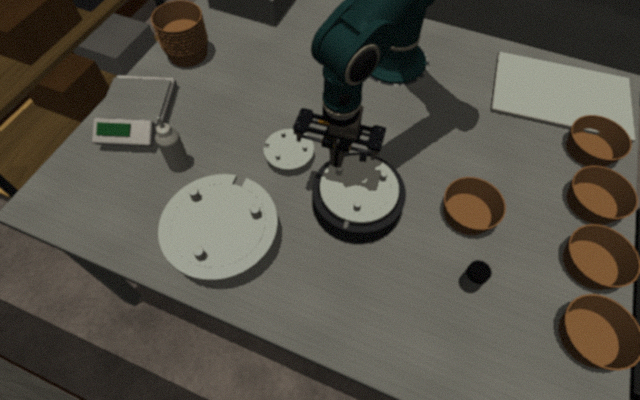

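```bash
python3 - <<'E'
from h import *
for c in ("wrist","scene"):
    p,W=cloud(c)
    r=np.hypot(W[...,0]-C[0],W[...,1]-C[1])
    m=((abs(W[...,2]-.110)<.006)&(r<.08)).astype(np.uint8)
    n,l,s,ce=cv2.connectedComponentsWithStats(m)
    for k in range(1,n):
        if s[k,4]>15:
            q=W[l==k].mean(0); d=q[:2]-C; print(c,s[k,4],ce[k].round(),q.round(4),round(float(np.hypot(*d)),4),np.degrees(np.arctan2(d[1],d[0])).round(1),p[l==k].mean(0).round())
p,W=cloud("wrist"); cv2.imwrite("pics/w3.png",cv2.resize(p[80:300,80:400],None,fx=2.5,fy=2.5)[:,:,::-1])
E
```

```text
wrist 748 [189.  95.] [0.6146 0.0925 0.1095] 0.06 16.3 [176. 177. 173.]
wrist 25 [309. 229.] [0.5447 0.0212 0.1063] 0.0559 -102.7 [72. 70. 66.]
wrist 602 [139. 264.] [0.5128 0.1219 0.1091] 0.064 133.7 [166. 167. 160.]
scene 22 [339. 169.] [0.5433 0.0175 0.1076] 0.0597 -103.3 [69. 68. 60.]
scene 33 [383. 174.] [0.5156 0.1208 0.1075] 0.0612 132.6 [129. 130. 119.]
scene 37 [357. 204.] [0.6182 0.091  0.1079] 0.0631 14.1 [137. 139. 127.]
```

View pics/w3.png

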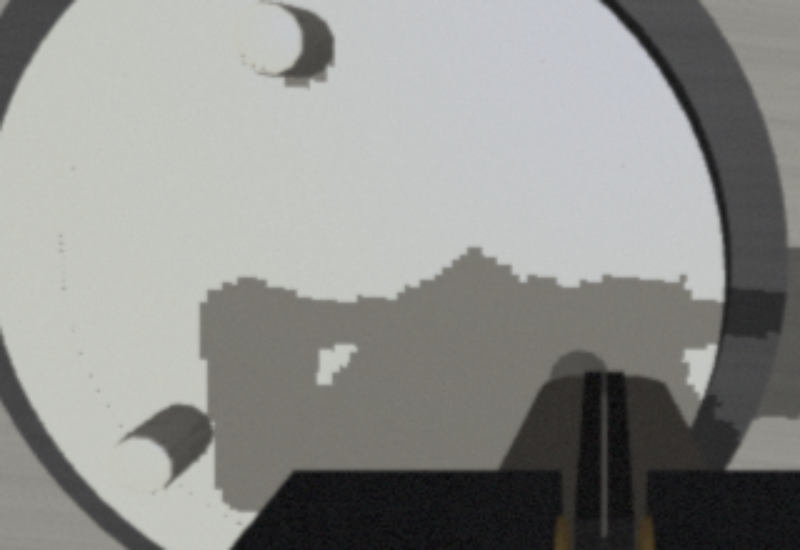

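```bash
python3 - <<'E'
from h import *
p,W=cloud("wrist"); s=env.sense()
R=np.array(s["tcp_rot"])
print(R.round(2).tolist())
for v in range(215,270,4):
    print(v,[ (np.round((W[v,u]-s["ee_pos"])@R*1000).tolist(), int(W[v,u,2]*1000) if W[v,u,2]==W[v,u,2] else None) for u in (296,306,313,318,325,335,345)])
E
```

```text
[[-0.99, 0.0, 0.1], [-0.1, 0.0, -0.99], [-0.0, -1.0, -0.0]]
215 [([-3.0, 11.0, -18.0], 86), ([-4.0, 10.0, -11.0], 87), ([-3.0, 12.0, -7.0], 85), ([-3.0, 12.0, -4.0], 85), ([-3.0, 12.0, 1.0], 85), ([-3.0, 12.0, 8.0], 85), ([-3.0, 12.0, 14.0], 86)]
219 [([-1.0, 11.0, -18.0], 87), ([-0.0, 12.0, -12.0], 85), ([-0.0, 12.0, -7.0], 86), ([-0.0, 12.0, -4.0], 86), ([-0.0, 12.0, 1.0], 85), ([-0.0, 12.0, 8.0], 86), ([0.0, 13.0, 14.0], 84)]
223 [([3.0, 13.0, -18.0], 85), ([0.0, 6.0, -11.0], 92), ([-0.0, 4.0, -7.0], 94), ([1.0, 7.0, -4.0], 91), ([3.0, 13.0, 1.0], 85), ([2.0, 12.0, 8.0], 86), ([3.0, 13.0, 14.0], 85)]
227 [([5.0, 13.0, -18.0], 85), ([0.0, -3.0, -11.0], 100), ([-0.0, -4.0, -7.0], 101), ([1.0, 0.0, -4.0], 97), ([6.0, 13.0, 1.0], 84), ([6.0, 13.0, 8.0], 84), ([5.0, 12.0, 14.0], 86)]
231 [([8.0, 13.0, -18.0], 84), ([-8.0, -35.0, -9.0], 133), ([-8.0, -35.0, -6.0], 132), ([-9.0, -38.0, -3.0], 136), ([-9.0, -38.0, 0.0], 136), ([-8.0, -35.0, 6.0], 133), ([8.0, 13.0, 14.0], 85)]
235 [([-8.0, -40.0, -14.0], 138), ([-9.0, -43.0, -9.0], 140), ([-8.0, -41.0, -6.0], 139), ([-9.0, -44.0, -3.0], 1
[... 997 characters left out ...]
.0], 167), ([nan, nan, nan], None), ([-9.0, -68.0, 4.0], 166), ([-9.0, -69.0, 9.0], 167)]
259 [([-10.0, -74.0, -12.0], 171), ([-10.0, -74.0, -8.0], 171), ([-9.0, -73.0, -5.0], 171), ([-9.0, -74.0, -3.0], 171), ([-9.0, -73.0, 0.0], 170), ([-9.0, -73.0, 4.0], 171), ([-10.0, -74.0, 8.0], 172)]
263 [([-10.0, -79.0, -11.0], 177), ([-10.0, -78.0, -8.0], 175), ([-9.0, -77.0, -5.0], 174), ([-9.0, -77.0, -3.0], 174), ([-10.0, -78.0, 0.0], 175), ([-10.0, -79.0, 4.0], 176), ([-10.0, -78.0, 8.0], 176)]
267 [([-10.0, -82.0, -11.0], 180), ([-10.0, -82.0, -7.0], 179), ([-10.0, -81.0, -5.0], 179), ([-9.0, -81.0, -3.0], 179), ([-9.0, -81.0, -0.0], 179), ([-10.0, -82.0, 4.0], 180), ([-10.0, -82.0, 8.0], 179)]
```

```bash
python3 - <<'E'
from h import *
p,W=cloud("scene"); s=env.sense(); print(s["gripper_width"],s["ee_pos"])
R=np.array(s["tcp_rot"])
cv2.imwrite("pics/s3.png",cv2.resize(p[90:240,270:430],None,fx=5,fy=4,interpolation=2)[:,:,::-1])
i=viewer.camera_info("scene"); 
X=(np.array(s["ee_pos"])-i["eye"])@np.array(i["rotation"]); K=i["intrinsics"]
print("tcp px",K[0,0]*X[0]/-X[2]+K[0,2],K[1,1]*-X[1]/-X[2]+K[1,2])
L=(W-s["ee_pos"])@R*1000
for v in range(136,190,4): print(v,[np.round(L[v,u]).tolist() for u in range(326,352,5)])
E
```

```text
0.0005408400430030429 [0.54557582 0.01209728 0.09800224]
tcp px 336.13328859938565 171.2793357678716
136 [[-24.0, -154.0, 23.0], [-25.0, -160.0, 12.0], [-24.0, -163.0, 1.0], [-25.0, -168.0, -9.0], [-23.0, -170.0, -19.0], [-23.0, -173.0, -30.0]]
140 [[-26.0, -144.0, 22.0], [-24.0, -145.0, 12.0], [0.0, -119.0, 6.0], [-19.0, -147.0, -9.0], [-24.0, -158.0, -20.0], [-24.0, -161.0, -31.0]]
144 [[-32.0, -138.0, 20.0], [-34.0, -146.0, 9.0], [-28.0, -142.0, -1.0], [-26.0, -143.0, -11.0], [-23.0, -143.0, -21.0], [-4.0, -122.0, -29.0]]
148 [[137.0, 103.0, 63.0], [-31.0, -128.0, 9.0], [-4.0, -97.0, 4.0], [-33.0, -139.0, -13.0], [-33.0, -142.0, -24.0], [-26.0, -138.0, -33.0]]
152 [[122.0, 101.0, 58.0], [-13.0, -89.0, 13.0], [-11.0, -90.0, 2.0], [-11.0, -96.0, -10.0], [-34.0, -131.0, -25.0], [143.0, 101.0, -8.0]]
156 [[109.0, 101.0, 55.0], [-11.0, -71.0, 13.0], [-13.0, -79.0, 0.0], [-13.0, -84.0, -11.0], [74.0, 30.0, -7.0], [67.0, 16.0, -21.0]]
160 [[93.0, 97.0, 50.0], [-13.0, -60.0, 11.0], [-13.0, -63.0, -0.0], [-13.0, -68.0, -12.0], [49.0, 13.0, -13.0], [53.0, 13.0, -25.0]]
164 [[34.0, 30.0, 35.
[... 187 characters left out ...]
, -10.0], [24.0, 12.0, -19.0], [30.0, 14.0, -31.0]]
172 [[-1.0, 13.0, 25.0], [5.0, 15.0, 14.0], [-1.0, 1.0, -0.0], [2.0, 1.0, -12.0], [15.0, 15.0, -22.0], [18.0, 13.0, -34.0]]
176 [[-12.0, 13.0, 22.0], [-8.0, 14.0, 10.0], [-4.0, 14.0, -2.0], [-2.0, 11.0, -14.0], [1.0, 11.0, -25.0], [5.0, 11.0, -37.0]]
180 [[-22.0, 14.0, 19.0], [-20.0, 13.0, 7.0], [-17.0, 12.0, -5.0], [-14.0, 11.0, -17.0], [-9.0, 13.0, -28.0], [-5.0, 13.0, -40.0]]
184 [[-33.0, 14.0, 15.0], [-29.0, 16.0, 4.0], [-27.0, 13.0, -8.0], [-24.0, 13.0, -19.0], [-20.0, 12.0, -31.0], [-17.0, 12.0, -43.0]]
188 [[-47.0, 10.0, 12.0], [-40.0, 16.0, 1.0], [-39.0, 12.0, -11.0], [-33.0, 16.0, -22.0], [-31.0, 13.0, -34.0], [-27.0, 13.0, -45.0]]
```

View pics/s3.png

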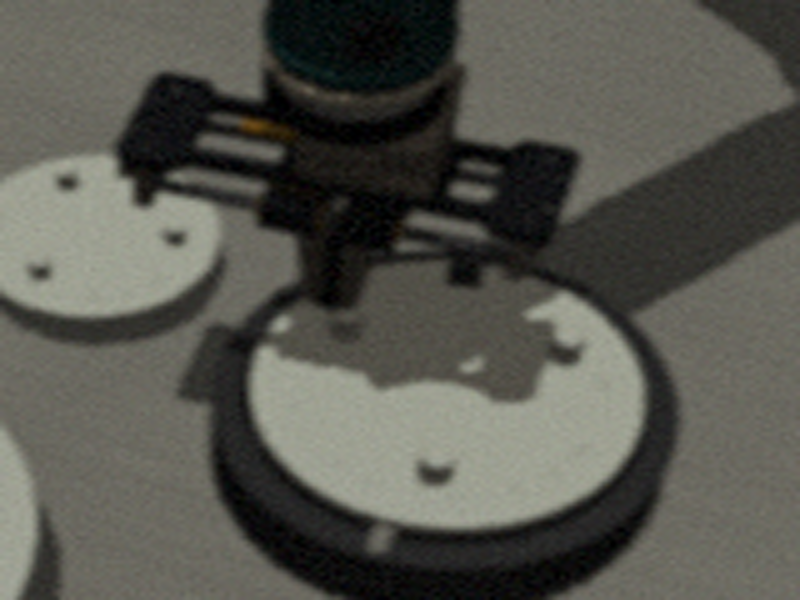

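Both cameras agree that the visible fingertips end about 35 mm behind the nominal TCP. In the wrist view the tip edge is at row 231, and in the scene view the tip is at about row 166 while the TCP projects to row 171. So the finger passed over the peg without touching it. I'll back off, then come down behind the peg step by step while watching the force.

```bash
python3 - <<'E'
from h import *
env.movel(pose(-84,.018,.125)[0],rate=.15)
env.movel(*pose(-107,.034,.125),rate=.15); st("up")
f0=np.array(env.sense()["wrist_force"])
for z in (.098,.085,.078,.071,.065):
    env.movel(pose(-107,.034,z)[0],rate=.06); s=st(z)
    if s["wrist_force"][2]-f0[2]>3: print("contact"); break
p,W=look("wrist","w4"); look("scene","s4")
R=np.array(s["tcp_rot"]); L=(W-s["ee_pos"])@R*1000
for v in range(219,247,2): print(v,[np.round(L[v,u]).tolist()+[round(W[v,u,2],3)] for u in (313,318,325)])
E
```

```text
up 10.62 [0.5064 0.0266 0.1246] [ 0.7  0.5 -0.1]
0.098 11.22 [0.5064 0.026  0.0979] [ 1.2  0.4 -0.1]
0.085 11.59 [0.506  0.0263 0.0846] [ 0.1 -0.8  0.3]
0.078 11.86 [0.5061 0.0263 0.0777] [ 0.  -0.1  0.7]
0.071 12.12 [0.506  0.0263 0.0706] [ 1.1 -0.1 -0. ]
0.065 12.38 [0.5061 0.0263 0.0647] [ 0.1 -0.  -0.6]
wrist peg0 0.84 [0.5382 0.0202 0.1129] 0.0586 -108.7
wrist peg0 0.66 [0.613  0.089  0.1073] 0.0576 13.4
wrist peg0 0.59 [0.5102 0.1245 0.1075] 0.0676 133.8
wrist notch 0.54 [0.5392 0.0176 0.1133] 0.0608 -107.0
scene peg0 0.82 [0.535  0.0144 0.1113] 0.0651 -109.7
scene peg0 0.75 [0.5137 0.1218 0.1081] 0.0632 133.2
scene peg0 0.74 [0.6157 0.0896 0.1074] 0.0603 13.3
scene notch 0.95 [0.4588 0.0565 0.0778] 0.1001 -168.9
scene pin 0.9 [0.6548 0.0848 0.0768] 0.0982 5.3
scene pin 0.53 [0.5147 0.1199 0.1089] 0.0612 133.7
219 [[-10.0, -22.0, -6.0, np.float64(0.087)], [-10.0, -21.0, -3.0, np.float64(0.086)], [-10.0, -21.0, 1.0, np.float64(0.085)]]
221 [[-9.0, -22.0, -6.0, np.float64(0.087)], [-9.0, -22.0, -3.0, np.float64(0.087)], [-9.0, -21.0, 1.0, np.float64(0.086)]]
223 [[-8.0, -21.0, -6
[... 759 characters left out ...]
7)], [-9.0, -44.0, -3.0, np.float64(0.109)], [-9.0, -45.0, 1.0, np.float64(0.11)]]
237 [[-9.0, -47.0, -5.0, np.float64(0.112)], [-9.0, -48.0, -3.0, np.float64(0.112)], [-9.0, -48.0, 1.0, np.float64(0.112)]]
239 [[-9.0, -50.0, -5.0, np.float64(0.115)], [-9.0, -51.0, -3.0, np.float64(0.116)], [-8.0, -49.0, 1.0, np.float64(0.114)]]
241 [[-9.0, -53.0, -5.0, np.float64(0.117)], [-9.0, -52.0, -3.0, np.float64(0.116)], [-9.0, -52.0, 1.0, np.float64(0.117)]]
243 [[-9.0, -56.0, -5.0, np.float64(0.121)], [-9.0, -55.0, -3.0, np.float64(0.12)], [-9.0, -55.0, 1.0, np.float64(0.12)]]
245 [[-8.0, -56.0, -5.0, np.float64(0.121)], [-9.0, -58.0, -3.0, np.float64(0.122)], [-9.0, -58.0, 1.0, np.float64(0.123)]]
```

View pics/w4.png

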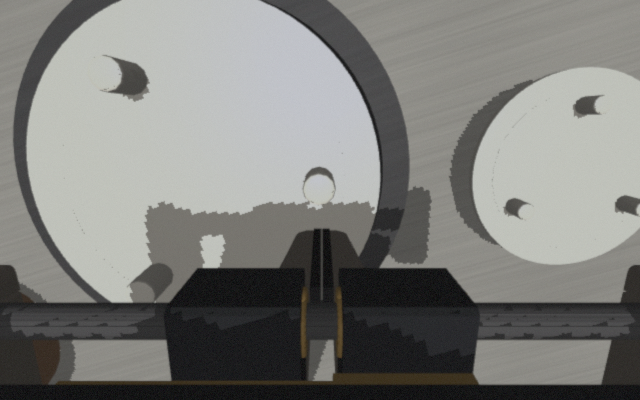

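View pics/s4.png

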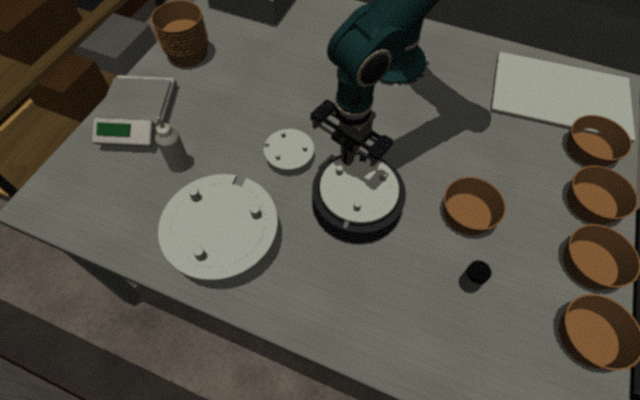

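Confirmed: there was no contact at TCP z 0.065, and the depth puts the tip at z≈0.100. The finger is clear behind the peg, which shows at (319,187) in the wrist view. Next I'll push round in an arc with the TCP at 0.060.

```bash
sed -i 's/^C=.*/C=np.array([.556,.0762])/' h.py; python3 - <<'E'
from h import *
Z=.060
env.movel(*pose(-107,.034,Z),rate=.06); st()
env.movel(*pose(-107,.019,Z),rate=.06); st("touch")
for a in range(-97,-36,10):
    env.movel(*pose(a,.018,Z),rate=.06); s=st(a)
    if np.abs(s["wrist_force"]).max()>12: print("force"); break
look("scene","s5"); look("wrist","w5")
E
```

```text
13.03 [0.5049 0.0269 0.0596] [0.2 0.2 0.5]
touch 13.43 [0.5202 0.022  0.06  ] [-0.2  0.4  0.1]
-97 13.78 [0.5305 0.0167 0.06  ] [ 0.  -0.3 -0.1]
-87 14.12 [0.541  0.0135 0.06  ] [ 0.5  0.6 -0.4]
-77 14.46 [0.552  0.0118 0.0599] [-0.3  0.1  0.6]
-67 14.8 [0.5633 0.0121 0.0599] [-0.2 -0.3  0.2]
-57 15.14 [0.5743 0.0144 0.0599] [-0.6 -0.2  0.3]
-47 15.48 [0.5847 0.0185 0.0599] [-0.5  0.4  0.8]
-37 15.82 [0.5943 0.0244 0.0599] [-0.  -1.5 -0.5]
scene peg0 0.88 [0.5655 0.1398 0.1126] 0.0643 81.5
scene peg0 0.83 [0.6007 0.0357 0.1107] 0.0603 -42.2
scene peg0 0.58 [0.501  0.0527 0.1065] 0.0598 -156.9
scene notch 0.79 [ 0.5428 -0.0175  0.0753] 0.0946 -98.0
scene pin 0.95 [0.6562 0.0841 0.0758] 0.1005 4.5
wrist peg0 0.85 [0.5588 0.1407 0.1075] 0.0646 87.5
wrist peg0 0.82 [0.6065 0.0409 0.1113] 0.0616 -35.0
wrist pin 0.97 [0.6526 0.0836 0.0809] 0.0969 4.4
```

View pics/w5.png

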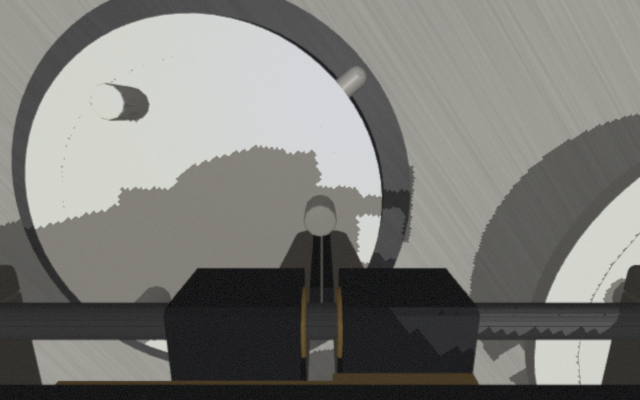

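The platter now turns: the peg sits against the fingertip at (320,218) and has gone from -107° to about -37°. I'll continue.

```bash
python3 - <<'E'
from h import *
Z=.060
for a in list(range(-27,54,10))+[59]:
    env.movel(*pose(a,.018,Z),rate=.06); s=st(a)
    if np.abs(s["wrist_force"]).max()>12: print("force"); break
look("scene","s6"); p,W=look("wrist","w6")
r=np.hypot(W[...,0]-C[0],W[...,1]-C[1])
m=((abs(W[...,2]-.110)<.006)&(r<.08)).astype(np.uint8)
n,l,s,ce=cv2.connectedComponentsWithStats(m)
for k in range(1,n):
    if s[k,4]>15:
        q=W[l==k].mean(0); d=q[:2]-C; print(s[k,4],q.round(4),np.hypot(*d).round(4),np.degrees(np.arctan2(d[1],d[0])).round(1))
E
```

```text
-27 16.57 [0.6031 0.032  0.06  ] [-0.4  0.1  0.8]
-17 16.91 [0.6098 0.0407 0.06  ] [ 0.4 -0.4  0.3]
-7 17.25 [0.6151 0.0505 0.06  ] [-0.8  0.8  0.3]
3 17.59 [0.6186 0.0611 0.06  ] [-0.5  0.2  0.1]
13 17.93 [0.6203 0.0722 0.06  ] [-0.3 -0.2 -0.1]
23 18.27 [0.6199 0.0835 0.06  ] [0.1 0.5 0.2]
33 18.62 [0.6177 0.0945 0.06  ] [-0.3 -0.1 -0. ]
43 18.96 [0.6136 0.1049 0.06  ] [-1.2 -0.6  0. ]
53 19.3 [0.6077 0.1144 0.06  ] [ 0.2  0.4 -0.5]
59 19.57 [0.6034 0.1198 0.06  ] [1.  0.1 0.2]
scene peg0 0.74 [0.5867 0.0238 0.11  ] 0.0607 -59.6
scene peg0 0.68 [0.5885 0.1252 0.1104] 0.0588 56.4
scene notch 0.6 [0.6555 0.0767 0.074 ] 0.0995 0.3
scene pin 0.87 [0.6552 0.0834 0.0778] 0.0995 4.2
wrist peg0 0.64 [0.4876 0.0773 0.1069] 0.0684 179.1
wrist peg0 0.58 [0.5893 0.1337 0.1134] 0.0664 59.9
wrist pin 0.76 [0.6511 0.0833 0.0787] 0.0954 4.3
1226 [0.4936 0.0831 0.1093] 0.0628 173.7
1406 [0.5902 0.1298 0.11  ] 0.0636 57.4
24 [0.5773 0.029  0.1051] 0.0518 -65.7
```

View pics/w6.png

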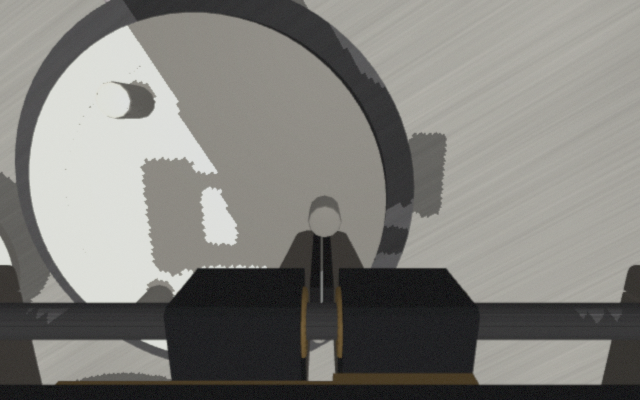

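View pics/s6.png

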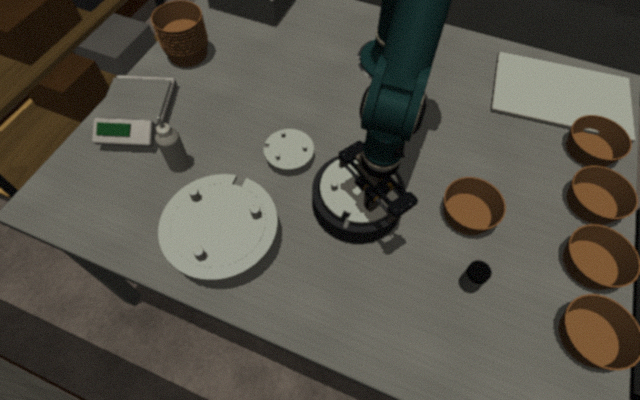

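Peg at about 58°, so the notch is near -2° against the pin at 4.4°. I'll push it to about 63°, retreat and look.

```bash
cat >> h.py <<'E'
def pegs(W,zt=.110):
    r=np.hypot(W[...,0]-C[0],W[...,1]-C[1])
    m=((abs(W[...,2]-zt)<.006)&(r<.08)).astype(np.uint8)
    n,l,s,ce=cv2.connectedComponentsWithStats(m)
    for k in range(1,n):
        if s[k,4]>15:
            q=W[l==k].mean(0); d=q[:2]-C; print("peg",s[k,4],q.round(4),np.hypot(*d).round(4),np.degrees(np.arctan2(d[1],d[0])).round(1))
E
python3 - <<'E'
from h import *
env.movel(*pose(63.5,.018,.06),rate=.04); st()
env.movel(pose(63.5,.026,.06)[0],rate=.1)
env.movel(pose(63.5,.026,.13)[0],rate=.15)
env.reach(*pose(-40,.05,.13,r=.03)); st()
p,W=look("wrist","w7"); pegs(W); cv2.imwrite("pics/w7.png",p[:,:,::-1])
p,W=look("scene","s7"); pegs(W); cv2.imwrite("pics/s7.png",cv2.resize(p[120:260,290:430],None,fx=4,fy=4,interpolation=2)[:,:,::-1])
E
```

```text
20.24 [0.5997 0.1238 0.0601] [-0.1 -0.   1. ]
 22.42 [0.5467 0.0189 0.1295] [-1.  -0.2  0.3]
wrist peg0 0.86 [0.5843 0.1349 0.113 ] 0.0652 64.3
wrist peg0 0.78 [0.588  0.0275 0.1095] 0.0583 -56.7
wrist peg0 0.66 [0.4898 0.0745 0.1079] 0.0662 -178.5
wrist notch 0.67 [0.6501 0.0828 0.0777] 0.0943 4.0
wrist pin 0.65 [0.652  0.0827 0.0795] 0.0962 3.9
peg 592 [0.583  0.1334 0.1095] 0.0633 64.7
peg 446 [0.5879 0.0277 0.1097] 0.058 -56.7
peg 448 [0.4938 0.0764 0.1095] 0.0622 179.8
scene peg0 0.91 [0.582  0.1296 0.11  ] 0.0594 64.0
scene peg0 0.83 [0.4924 0.0738 0.1095] 0.0636 -177.8
scene peg0 0.65 [0.5557 0.0767 0.0792] 0.0006 121.0
scene notch 0.74 [0.6528 0.0828 0.0772] 0.097 3.9
scene pin 0.86 [0.6539 0.0825 0.077 ] 0.0981 3.7
peg 32 [0.4963 0.0737 0.1076] 0.0598 -177.6
peg 34 [0.5917 0.0245 0.1077] 0.0628 -55.3
peg 35 [0.5864 0.1318 0.1077] 0.0633 61.3
```

View pics/w7.png

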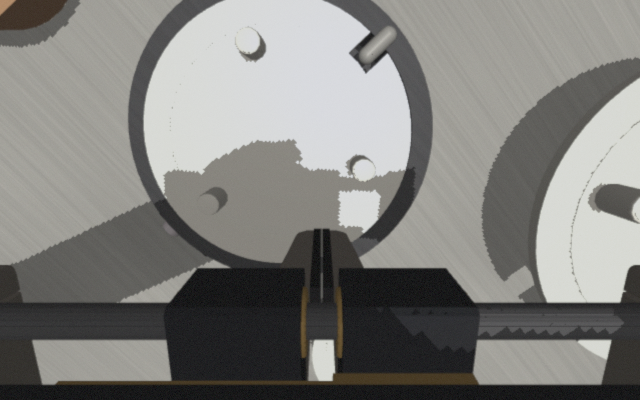

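View pics/s7.png

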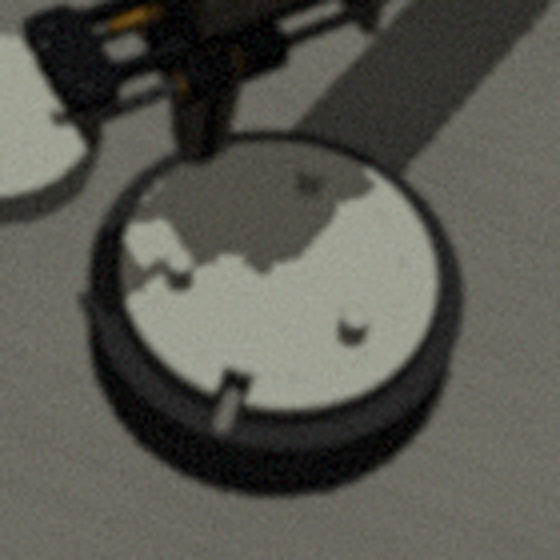

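The pin at (377,45) now shows inside the open notch, and the networks put notch and pin at 4.0° and 3.9°. I'll press at the middle in small force-checked steps.

```bash
python3 - <<'E'
from h import *
R=rot(np.radians(-40),-1)
env.movel([*C,.10],R,rate=.12)
env.movel([*C,.058],rate=.08); st()
f0=env.sense()["wrist_force"][2]; z=.058
while z>.032:
    z-=.002
    env.movel([*C,z],rate=.03); s=st(round(z,3))
    if abs(s["wrist_force"][2]-f0)>20: break
E
```

```text
24.19 [0.5561 0.0759 0.0579] [-0.1  0.5  0.5]
0.056 24.44 [0.5562 0.0763 0.0562] [ 0.2  0.1 -0.5]
0.054 24.69 [0.5559 0.0763 0.054 ] [-1.   0.5 -0.8]
0.052 24.94 [0.556  0.0762 0.0519] [-0.2  0.5  1.2]
0.05 25.19 [0.556  0.0762 0.05  ] [0.1 0.3 1.4]
0.048 25.44 [0.5559 0.0762 0.048 ] [-0.7 -0.1  1.4]
0.046 25.69 [0.556  0.0762 0.0459] [-0.9  0.5  1.3]
0.044 25.94 [0.556  0.0762 0.0439] [-0.3  0.8  1.6]
0.042 26.19 [0.556  0.0762 0.0423] [-2.4 -0.1  4.4]
0.04 26.44 [0.5561 0.0763 0.0421] [-8.  -0.2 21.9]
```

It sank about 10 mm with little force and then hit a hard stop. I'll retract and check.

```bash
python3 - <<'E'
from h import *
env.movel([*C,.06],rate=.08)
env.movel([*C,.14],rate=.15)
env.reach(*pose(-40,.05,.14,r=.03)); st()
p,W=look("wrist","w8"); pegs(W,.100)
def plane(W,p):
    r=np.hypot(W[...,0]-C[0],W[...,1]-C[1]); a=W[(r<.088)&(abs(W[...,2]-.08)<.012)]
    A=np.c_[a[:,:2]-C,np.ones(len(a))]; c=np.linalg.lstsq(A,a[:,2],rcond=None)[0]
    k=abs(A@c-a[:,2])<.003; c=np.linalg.lstsq(A[k],a[k,2],rcond=None)[0]; print("plane z",c[2].round(4),"tilt deg",np.degrees(np.hypot(*c[:2])).round(2),k.sum())
plane(W,p)
p,W=look("scene","s8"); plane(W,p); pegs(W,.100)
cv2.imwrite("pics/s8.png",cv2.resize(p[120:260,290:430],None,fx=4,fy=4,interpolation=2)[:,:,::-1])
for c in ("wrist","scene"):
  print([np.round(r["at"],4) for r in tip_of(c,"platter")])
E
```

```text
27.87 [0.5458 0.0168 0.139 ] [ 0.4  0.2 -0.8]
wrist peg0 0.85 [0.5882 0.0263 0.1046] 0.0594 -57.2
wrist peg0 0.7 [0.5819 0.1371 0.1041] 0.0662 67.0
wrist peg0 0.57 [0.4896 0.0713 0.0968] 0.0666 -175.8
wrist peg0 0.47 [0.6569 0.0819 0.0678] 0.1011 3.2
wrist peg0 0.36 [0.6518 0.0808 0.0793] 0.0959 2.7
wrist notch 0.93 [0.6536 0.0802 0.0707] 0.0977 2.3
wrist pin 0.78 [0.6539 0.0828 0.0795] 0.0981 3.9
wrist pin 0.58 [0.5524 0.0814 0.065 ] 0.0063 124.7
peg 500 [0.5831 0.1335 0.0995] 0.0634 64.7
peg 385 [0.5879 0.0276 0.0996] 0.0581 -56.7
peg 385 [0.4937 0.0764 0.0995] 0.0623 179.8
plane z 0.076 tilt deg 0.04 39867
scene peg0 0.81 [0.5794 0.1284 0.1001] 0.0572 65.9
scene peg0 0.6 [0.4928 0.074  0.098 ] 0.0632 -178.0
scene peg0 0.57 [0.5907 0.0214 0.0981] 0.0649 -57.7
scene notch 0.79 [0.6524 0.0804 0.068 ] 0.0965 2.5
scene pin 0.67 [0.6533 0.0853 0.0754] 0.0977 5.3
plane z 0.0744 tilt deg 0.05 3082
peg 31 [0.4967 0.073  0.0977] 0.0594 -177.0
peg 32 [0.5912 0.0251 0.0984] 0.0621 -55.4
peg 34 [0.5873 0.1315 0.0984] 0.0635 60.5
[array([0.549 , 0.0803, 0.0636])]
[array([ 0.4854, -0.143 ,  0.0325]), array([ 0.7693, -0.1894,  0.0635])]
```

View pics/w8.png

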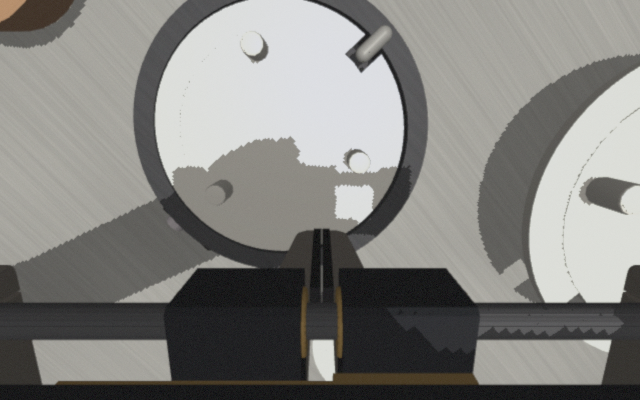

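View pics/s8.png

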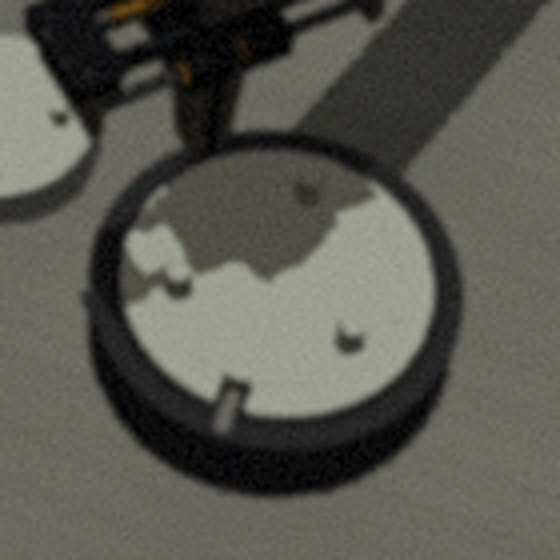

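The platter top is at z=0.076, which puts its underside at 0.068 (fully home), and it is level. The pin shows in the notch in both views. The gripper is clear, so I'll hand in.

```bash
python3 - <<'E'
from h import *
print([np.round(r["at"],3).tolist() for n in ("bowl","shaker","sauce") for r in tip_of("scene",n)])
print(workorder.finish_job())
E
```

```text
[[0.59, 0.025, 0.1], [0.47, 0.351, 0.0], [0.653, 0.392, -0.002], [0.628, -0.411, -0.001]]
the job is handed in; nothing more can be done
None
```

The middle platter is turned so its notch sits over the drive pin, pressed fully home and left there. The job was handed in at about 28 s of the 48 s allowed. No verdict is reported.

**What I did:** I pushed one peg about 171° anticlockwise with the shut fingers. Then I pressed at the middle until the platter sank about 10 mm and stopped hard, at about 22 N.

**First push missed:** The shut fingertips end about 35 mm behind the stated TCP, so the first pass went over the peg without touching it. I saw this in the depth images and lowered the tool by that amount.

**Last checks:**
- **Height and level:** the wrist camera puts the platter's top at 76.0 mm, so the underside is at 68.0 mm. The tilt is 0.04°. The scene camera reads 1.6 mm lower.
- **Alignment:** the pin shows inside the notch in both views. The networks put notch and pin 2.6 mm apart in the wrist view and 5 mm in the scene view. The limit is 7 mm and the networks are only good to about 4 mm each.
- **Bystanders:** bowl, shaker and sauce bottle read within about 2 mm of where they started. One extra "bowl" report landed on one of the platter's pegs, which I took as a false detection.
- **Disagreement:** the networks' platter origin was about 7 mm off centre in the wrist view and missing in the scene view. The pegs did not move sideways during the press, so I trusted the depth data instead.

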